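# Bar the suction pump over compression and crack its bleed valve

## Robot

A 6-joint arm with a two-finger parallel gripper is mounted at the origin on the work surface. World frame = base frame: x ahead of the robot, y to its left, z up, the work surface at z = 0. Lengths are in m, angles in rad, forces in N, time in s.
With the tool pointing down it reaches from about 0.275 to 0.85 m from the base axis. Payload 19 kg.
Tool frame: the origin (TCP) lies between the finger pads; the fingertips stand env.finger_overhang ahead of it and the grasp point (between the pads) lies 2 mm behind it (env.finger_overhang is the distance from the TCP to the fingertips, in m); z points along the fingers, y is the line along which they close (so a half turn about z gives the same grasp; the last joint's range is limited). The gripper opens to 85 mm and grips with 20 to 120 N. Pads are 22 mm wide; open, the fingers measure 114 mm over their backs; the gripper's body (76 mm by 85 mm) begins 54 mm behind the grasp point. The pads swing forward as they close: fully open they stand 13 mm farther back than shut.
Start: joints at [1.004, 0.15, 1.437, -0, 1.554, -0.134], TCP at [0.241, 0.522, 0.248] pointing down, gripper open.
Joint ranges: [-2.8, 2.8], [-0.68, 2.1], [0.12, 2.68], [-1.39, 4.53], [0.16, 2.79], [-2.81, 2.81]. Speed limits (rad/s): [1.89, 1.89, 2.22, 3.01, 3.01, 3.01].

## Interface

Orientations are given as a rotation vector (axis times angle).
In Python, from cell import readout, cams, hand_in, spot_in, tip_of, env gives the robot as it stands.
- The arm moves only by the shell command python3 -m creep 'ROWS' [FORCE]. ROWS is JSON, a list of rows, each an object of numbers: "tx", "ty", "tz": the shift along the tool's x, y, z in mm; "roll": the turn about the tool's z in degrees; "hand": the closure, from 0 (fully open) to 1 (shut). A call has exactly 10 rows; each row shifts and turns the commanded pose from where the row before left it, along the tool's axes as they then stand; what a row does not reach is not made up. A row lasts 1/12 s, in which the tool goes at most 41.7 mm and 7.16 degrees, less where a joint would pass 70% of its speed; a pose out of reach is approached as far as the arm can. A call is refused whole if a number of a shift passes 41.7 or a number of a turn 7.16, either way. A call with a gripper value outside its range is refused whole. The fingers move at their own pace and stop on an object; FORCE is the grip in N (left out, the last holds). Time passes only in rows, so rows that do not move let the fingers close, or fill a call up. It gives the time, the measured TCP pose, the force, the opening and the grip force at its end, in the units of the state.
- readout.observe(): the state, without advancing time (a new reading comes with each control period).
- cams.get_image(name): name is "scene" or "top" or "wrist"; returns a dict with "image" (384x512x3 uint8, blue, green, red), "fx", "fy", "cx", "cy" (pixels), "R" (3x3) and "t" (3): a world point X has camera coordinates R X + t. Camera axes: x right, y down, z forward; pixel columns grow to the right and rows downward; lengths in m; the calibration is good to about 2 mm. A picture is of the moment at which its call begins. There is no depth.
- hand_in(): hands the job in; it is judged then, once.
Trained networks look in a picture, given as the dict that the camera call returned (one of the last four; its "shot" number tells which), for a name from the list of things; names that differ only in an ending like _2 or _b are one class to them, and where a whole thing is asked for, a point or a joint stands for the part that bears it (a point fixed in the world has none). Each returns a list of dicts, best first, with "conf" (0 to 1); they miss things now and then, are a little off and sometimes report something else, mostly with a low value. They report only what shows in the picture. A call takes as long as a camera call.
- spot_in(query, picture): "xyz" ([x, y, z] in m, in world coordinates, good to about 4 mm: the middle of the surface that is visible of it).
- tip_of(query, picture): "xyz" ([x, y, z] in m, in world coordinates, good to about 4 mm: a listed point, or the origin of a listed thing).
The state is a dict: "clock": time; "joint_positions": joint angles; "joint_velocities": joint speeds; "joint_efforts": joint torques, N m; "tcp_pos": TCP position; "tcp_rot": TCP orientation; "ft_force": force on the tool from outside, world axes, zero at the start; "moment": the same for the moment, N m; "opening": finger opening in m; "gripper_force": force on a finger pad.
Only numpy, scipy, OpenCV 4.12 (cv2) and the standard library are available. Lean on these libraries where they do the work, as an engineer would, in place of code of your own. Each camera call takes 0.05 s, during which the arm holds its last target. There are 200 camera calls.

## Task

Before the dust-box suction pump is switched on, turn its flywheel clockwise (seen from above) by the red crank grip, slowly and by feel: the resistance climbs to one hard peak that can be anywhere in the turn, and as soon as you are over it and the wheel runs easily again stop there, within about an eighth of a turn past the peak. Leave the wheel parked there and then turn the blue bleed dial on the same pump exactly two clicks clockwise. Let go of everything, and leave the other things on the bench where they are.

Things in the scene. Friction and masses are not known exactly. Their poses are not given: they have to be found in the camera images.
- pump: Grey bench suction pump with a blue band, fixed; box 210 x 360 x 88 mm (x, y, z), a finned head 42 mm beyond its -y end. Origin: centre of its underside, on the bench; z up. Flat top deck 88 mm above the bench. The flywheel lies flat over the deck, its vertical shaft at x 0, y -55 mm; the blue bleed dial is at x 0, y +120 mm.
- wheel_center (a point): Centre of the top face of the flywheel, on its vertical shaft, 118 mm above the bench. Dark steel disc 160 mm across, 18 mm thick, 0.8 kg, hub nut 32 mm across, 10 mm high. Axes turn with the wheel: crank grip on its -x side, yellow rim mark on its +x side. From the start the peak is 1.2 to 5.1 rad away clockwise.
- crank_knob (a point): Middle of the red crank grip, an upright cylinder 28 mm across and 50 mm tall that spins freely on its pin, 58 mm from the shaft, 120 to 170 mm above the bench; this point is 145 mm above the bench. Held from above it can be led round a full circle without turning the hand. Steady drag at the grip: 2 to 4 N while it turns, little when it stands.
- flywheel (a joint): Flywheel angle, rad, growing clockwise from above, no stops; starts in -0.5 to 0.5; stays where it is left. Once a turn, at an unseen angle new each time, is the peak: over 0.45 rad before it up to 10 N more is needed at the grip, fading at the peak; over 0.4 rad after it the wheel drives itself forward as hard; then plain drag again. Stop there, 0.4 to 0.8 rad past the peak.
- cam_lobe: Lobe of the cam hidden in the housing, fixed to the flywheel; it makes the peak. Origin on the shaft, 55 mm above the bench; axes turn with the wheel, so its pose does not tell where the peak is. A sprung follower loads it only from 0.45 rad before to 0.4 rad past the peak, with over 22 N near the peak.
- cam_land: Low part of the cam behind the lobe, hidden in the housing, fixed to the flywheel; same origin and axes as cam_lobe. The follower rests on it, with about 9 to 13 N, only while the wheel stands about 0.4 to 0.85 rad past the peak.
- dial_grip (a point): Grip point of the blue bleed dial, on its vertical axis, 125 mm above the bench. The grip is an upright bar 60 mm long, 16 mm thick and 34 mm tall (103 to 137 mm above the bench) on a grey disc 64 mm across; the bar lies along this point's x axis, which turns with the dial.
- bleed_dial (a joint): Angle of the bleed dial, rad, growing clockwise seen from above; 0 at the start, stops at -0.15 and 2.15. Clicks are 0.5 rad apart, each taking about 0.1 N m to pass; the dial settles by itself in the nearest click when let go.
- stone_model: Plaster tooth model, 66 x 64 x 36 mm, behind the pump (its far side). Origin: centre of the underside. Bystander.
- wax_jar: Jar with blue cap, 60 mm across, 70 mm tall, behind the pump. Origin: centre of the underside. Bystander.
- spatula: Spatula 180 mm long, lying flat in front of the pump. Bystander.
- bur_board: Wooden board 180 x 90 x 18 mm with a blue bur block, 62 mm tall in all, on the robot's right. Origin: centre of the underside. Bystander.
- mixing_bowl: Green mixing bowl, 120 mm across, 65 mm tall, on the robot's left. Origin: centre of the underside. Bystander.
- burr_case: Grey case 120 x 80 x 35 mm, far left. Origin: centre of the underside. Bystander.
- polish_bottle: Orange bottle 60 mm across, 150 mm tall, far right. Origin: centre of the underside. Bystander.

How it is judged:
On the way, in this order (a step that is already met when the one before it is completed fails the run):
1. the flywheel is brought up to the compression peak (over 22 N on the cam lobe) (contact force between cam_lobe and anything else above 22 N).
2. the flywheel stands still just past the peak, the follower on the land (contact force between cam_land and anything else above 0.5 N and velocity of joint flywheel between -0.08 and 0.08 rad/s), for 0.3 s.
3. the bleed dial has been turned two clicks (value of joint bleed_dial between 0.8 and 1.2 rad), for 0.2 s.
At the end, for the whole second after the job is handed in: The flywheel stands still 0.4 to about 0.85 rad past its compression peak (the follower bears on the cam land with over 0.5 N), and the bleed dial rests two clicks clockwise of its start (0.8 to 1.2 rad); nothing is held (all of step 2 and all of step 3); the robot touches nothing.
It fails at once if the flywheel is turned backwards, more than 0.6 rad beyond any start (value of joint flywheel below -1.1 rad).
It fails at once if the dial is turned as far as a third click (value of joint bleed_dial above 1.4 rad).
It fails at once if a bystander is shifted by more than 40 mm (distance of any of stone_model, wax_jar, spatula, bur_board, mixing_bowl, burr_case, polish_bottle from where it was at the start of the episode above 0.04 m).
It also fails if it takes over 72 s, if anything falls off the work surface, if the arm or the gripper's body presses on something with over 40 N, if the wrist force passes 120 N, or if a joint passes its speed limit or range.

## Working session

There is one attempt and no reset: what is moved stays moved. The work goes in short steps, Python scripts to look and compute and a shell command to move; the robot and the scene stay as the last step left them, time stands still between calls to the robot, and variables do not carry over. Pictures are saved under pics/ and viewed, at most 10 in all, crops included, and the job is handed in when it is done.

```bash
mkdir -p pics; ls
cat > h.py <<'E'
import numpy as np,cv2
from scipy.spatial.transform import Rotation as Ro
from cell import readout,cams,hand_in,spot_in,tip_of,env
def st():
    s=readout.observe(); R=Ro.from_rotvec(s['tcp_rot']).as_matrix(); return s,R
def look(cam,qs):
    p=cams.get_image(cam)
    for q in qs:
        for f in (tip_of,):
            for d in f(q,p)[:2]: print(cam,q,np.round(d['xyz'],4),round(d['conf'],2))
    return p
def show():
    s,R=st(); print('t',round(s['clock'],2),'tcp',np.round(s['tcp_pos'],4),'F',np.round(s['ft_force'],1),'op',round(s['opening'],4),'gf',s['gripper_force']); print(np.round(R,3).tolist())
E
python3 - <<'E'
from h import *
show(); print(env.finger_overhang)
for c in ('top','scene'):
    p=look(c,['wheel_center','crank_knob','dial_grip','pump']); cv2.imwrite(f'pics/{c}0.png',p['image'])
E
```

```text
pics
t 0.0 tcp [0.241  0.5218 0.2477] F [-0.3 -0.8 -0.1] op 0.0851 gf 0.0
[[-0.908, 0.419, -0.001], [0.419, 0.908, -0.001], [0.0, -0.001, -1.0]]
0.017
top wheel_center [ 0.5625 -0.0638  0.1136] 0.96
top crank_knob [ 0.505  -0.0594  0.1471] 0.8
top dial_grip [0.6195 0.1029 0.128 ] 0.87
top pump [ 0.5778 -0.0113  0.0008] 0.67
scene wheel_center [ 0.5659 -0.0657  0.1164] 0.81
scene crank_knob [ 0.5039 -0.0538  0.1493] 0.81
scene dial_grip [0.6174 0.1035 0.1248] 0.83
scene pump [ 0.582  -0.0093  0.0013] 0.92
```

View pics/top0.png

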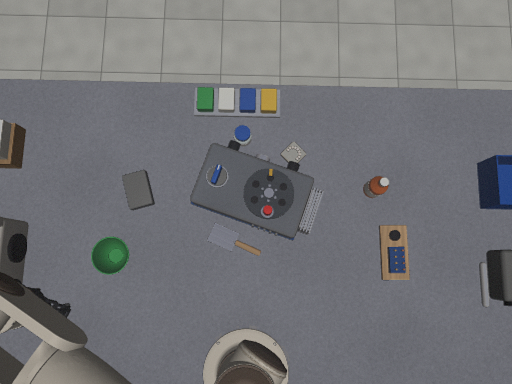

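View pics/scene0.png

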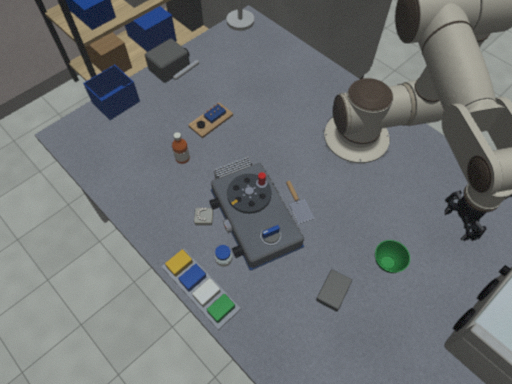

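The top view shows the wheel at about (268,193), the red knob at (267,210) and the dial at (217,175). These agree with the network positions, and the wheel-dial distance of 0.176 m fits the given layout.

```bash
python3 -m creep '[{"tx":-26.8,"ty":-23,"hand":0},{"tx":-26.8,"ty":-23,"hand":0},{"tx":-26.8,"ty":-23,"hand":0},{"tx":-26.8,"ty":-23,"hand":0},{"tx":-26.8,"ty":-23,"hand":0},{"tx":-26.8,"ty":-23,"hand":0},{"tx":-26.8,"ty":-23,"hand":0},{"tx":-26.8,"ty":-23,"hand":0},{"tx":-26.8,"ty":-23,"hand":0},{"tx":-26.8,"ty":-23,"hand":0}]' 30
python3 -m creep '[{"tx":-26.8,"ty":-23},{"tx":-26.8,"ty":-23},{"tx":-26.8,"ty":-23},{"tx":-26.8,"ty":-23},{"tx":-26.8,"ty":-23},{"tx":-26.8,"ty":-23},{"roll":-6.2},{"roll":-6.2},{"roll":-6.2},{"roll":-6.2}]'
python3 - <<'E'
from h import *
show()
p=look('wrist',['wheel_center','crank_knob','dial_grip']); cv2.imwrite('pics/w1.png',p['image'])
look('top',['wheel_center','crank_knob','dial_grip'])
show(); print(np.round(readout.observe()['joint_positions'],2))
E
```

```text
t 0.5 tcp [0.2411 0.5219 0.2482] F [-0.1 -0.1 -0.9] op 0.0857 gf 0.0
[[-0.908, 0.419, -0.0], [0.419, 0.908, -0.0], [0.0, -0.0, -1.0]]
top wheel_center [ 0.5633 -0.0632  0.115 ] 0.81
top crank_knob [ 0.5066 -0.0602  0.1439] 0.59
top dial_grip [0.6202 0.1014 0.1285] 0.74
t 0.9 tcp [0.2412 0.522  0.2483] F [0.5 0.7 0.6] op 0.0855 gf 0.0
[[-0.908, 0.419, -0.0], [0.419, 0.908, -0.0], [0.0, -0.0, -1.0]]
[ 1.    0.15  1.44  0.    1.55 -0.13]$[0]: bad value
$[0]: bad value
```

```bash
python3 -m creep '[{"tx":-26.8,"ty":-23,"tz":0,"roll":0,"hand":0},{"tx":-26.8,"ty":-23,"tz":0,"roll":0,"hand":0},{"tx":-26.8,"ty":-23,"tz":0,"roll":0,"hand":0},{"tx":-26.8,"ty":-23,"tz":0,"roll":0,"hand":0},{"tx":-26.8,"ty":-23,"tz":0,"roll":0,"hand":0},{"tx":-26.8,"ty":-23,"tz":0,"roll":0,"hand":0},{"tx":-26.8,"ty":-23,"tz":0,"roll":0,"hand":0},{"tx":-26.8,"ty":-23,"tz":0,"roll":0,"hand":0},{"tx":-26.8,"ty":-23,"tz":0,"roll":0,"hand":0},{"tx":-26.8,"ty":-23,"tz":0,"roll":0,"hand":0}]' 30
```

```text
clock: 1.73
tcp_pos: [0.3883, 0.1991, 0.2485]
tcp_rot: [0.674, 3.068, 0.0]
ft_force: [0.3, 0.2, 0.7]
opening: 0.0857
gripper_force: 0.0
```

```bash
python3 -m creep '[{"tx":-26.8,"ty":-23,"tz":0,"roll":0,"hand":0},{"tx":-26.8,"ty":-23,"tz":0,"roll":0,"hand":0},{"tx":-26.8,"ty":-23,"tz":0,"roll":0,"hand":0},{"tx":-26.8,"ty":-23,"tz":0,"roll":0,"hand":0},{"tx":-26.8,"ty":-23,"tz":0,"roll":0,"hand":0},{"tx":-26.8,"ty":-23,"tz":0,"roll":0,"hand":0},{"tx":-26.8,"ty":-23,"tz":0,"roll":-6.2,"hand":0},{"tx":-26.8,"ty":-23,"tz":0,"roll":-6.2,"hand":0},{"tx":0,"ty":0,"tz":0,"roll":-6.2,"hand":0},{"tx":0,"ty":0,"tz":0,"roll":-6.2,"hand":0}]' 30
python3 - <<'E'
from h import *
p=look('wrist',['wheel_center','crank_knob','dial_grip']); cv2.imwrite('pics/w1.png',p['image'])
look('top',['wheel_center','crank_knob','dial_grip'])
show(); print(np.round(readout.observe()['joint_positions'],2))
E
```

```text
clock: 2.57
tcp_pos: [0.5093, -0.0562, 0.2478]
tcp_rot: [0.004, -3.141, -0.0]
ft_force: [-0.0, 0.5, -0.2]
opening: 0.0852
gripper_force: 0.0
wrist wheel_center [ 0.5639 -0.0637  0.1212] 0.66
wrist crank_knob [ 0.5041 -0.0565  0.1448] 0.55
wrist dial_grip [0.6197 0.105  0.1223] 0.68
top crank_knob [ 0.5032 -0.0602  0.1457] 0.71
top dial_grip [0.6159 0.1032 0.1292] 0.67
top dial_grip [ 0.712  -0.1502 -0.0033] 0.21
t 2.97 tcp [ 0.5088 -0.0541  0.2484] F [ 0.8 -0.3  1.6] op 0.0859 gf 0.0
[[-1.0, 0.001, 0.0], [0.001, 1.0, -0.0], [-0.0, -0.0, -1.0]]
[-0.26  0.02  1.58 -0.    1.54 -1.83]
```

View pics/w1.png

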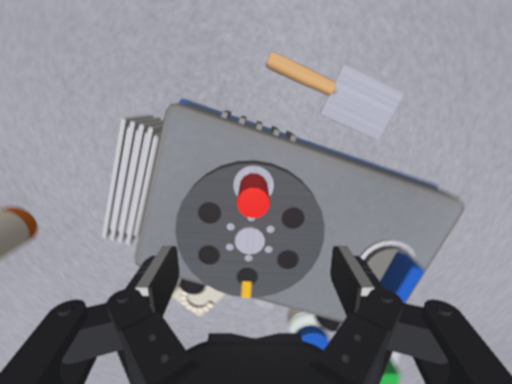

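```bash
python3 -m creep '[{"tx":4,"ty":-3,"tz":10,"roll":0,"hand":0},{"tx":0,"ty":0,"tz":20,"roll":0,"hand":0},{"tx":0,"ty":0,"tz":20,"roll":0,"hand":0},{"tx":0,"ty":0,"tz":20,"roll":0,"hand":0},{"tx":0,"ty":0,"tz":20,"roll":0,"hand":0},{"tx":0,"ty":0,"tz":8,"roll":0,"hand":0},{"tx":0,"ty":0,"tz":0,"roll":0,"hand":0.6},{"tx":0,"ty":0,"tz":0,"roll":0,"hand":1},{"tx":0,"ty":0,"tz":0,"roll":0,"hand":1},{"tx":0,"ty":0,"tz":0,"roll":0,"hand":1}]' 40
python3 -m creep '[{"tx":0,"ty":0,"tz":0,"roll":0,"hand":1},{"tx":0,"ty":0,"tz":0,"roll":0,"hand":1},{"tx":0,"ty":0,"tz":0,"roll":0,"hand":1},{"tx":0,"ty":0,"tz":0,"roll":0,"hand":1},{"tx":0,"ty":0,"tz":0,"roll":0,"hand":1},{"tx":0,"ty":0,"tz":0,"roll":0,"hand":1},{"tx":0,"ty":0,"tz":0,"roll":0,"hand":1},{"tx":0,"ty":0,"tz":0,"roll":0,"hand":1},{"tx":0,"ty":0,"tz":0,"roll":0,"hand":1},{"tx":0,"ty":0,"tz":0,"roll":0,"hand":1}]' 40
python3 - <<'E'
from h import *
show(); p=look('wrist',['wheel_center','crank_knob'])
look('scene',['wheel_center','crank_knob'])
E
```

```text
clock: 3.8
tcp_pos: [0.5053, -0.0576, 0.1515]
tcp_rot: [0.0, 3.14, -0.001]
ft_force: [-0.2, 0.2, -0.0]
opening: 0.0387
gripper_force: 0.0
clock: 4.63
tcp_pos: [0.5052, -0.0576, 0.1514]
tcp_rot: [-0.0, 3.14, -0.001]
ft_force: [-1.0, -0.3, 6.4]
opening: 0.0271
gripper_force: 39.0
t 4.63 tcp [ 0.5052 -0.0576  0.1514] F [-1.  -0.3  6.4] op 0.0271 gf 38.95552217960358
[[-1.0, -0.0, 0.002], [-0.0, 1.0, -0.001], [-0.002, -0.001, -1.0]]
wrist wheel_center [ 0.5656 -0.0626  0.1176] 0.93
wrist crank_knob [ 0.5076 -0.0571  0.1457] 0.96
wrist crank_knob [0.6177 0.1039 0.1248] 0.15
scene wheel_center [ 0.5627 -0.0615  0.1193] 0.59
scene crank_knob [ 0.5029 -0.058   0.1479] 0.57
```

```bash
python3 -m creep '[{"tx":-0.4,"ty":2,"tz":0,"roll":0,"hand":1},{"tx":-0.4,"ty":2,"tz":0,"roll":0,"hand":1},{"tx":-0.4,"ty":2,"tz":0,"roll":0,"hand":1},{"tx":-0.4,"ty":2,"tz":0,"roll":0,"hand":1},{"tx":-0.4,"ty":2,"tz":0,"roll":0,"hand":1},{"tx":-0.7,"ty":1.9,"tz":0,"roll":0,"hand":1},{"tx":-0.7,"ty":1.9,"tz":0,"roll":0,"hand":1},{"tx":-0.7,"ty":1.9,"tz":0,"roll":0,"hand":1},{"tx":-0.7,"ty":1.9,"tz":0,"roll":0,"hand":1},{"tx":-0.7,"ty":1.9,"tz":0,"roll":0,"hand":1}]' 40
python3 -m creep '[{"tx":-1,"ty":1.7,"tz":0,"roll":0,"hand":1},{"tx":-1,"ty":1.7,"tz":0,"roll":0,"hand":1},{"tx":-1,"ty":1.7,"tz":0,"roll":0,"hand":1},{"tx":-1,"ty":1.7,"tz":0,"roll":0,"hand":1},{"tx":-1,"ty":1.7,"tz":0,"roll":0,"hand":1},{"tx":-1.3,"ty":1.5,"tz":0,"roll":0,"hand":1},{"tx":-1.3,"ty":1.5,"tz":0,"roll":0,"hand":1},{"tx":-1.3,"ty":1.5,"tz":0,"roll":0,"hand":1},{"tx":-1.3,"ty":1.5,"tz":0,"roll":0,"hand":1},{"tx":-1.3,"ty":1.5,"tz":0,"roll":0,"hand":1}]' 40
cat > c.py <<'E'
from h import *
s,R=st(); d=s['tcp_pos'][:2]-np.array([.563,-.0635]); a=np.arctan2(d[1],d[0]); F=s['ft_force']
print('ang',round(np.degrees(a),1),'r',round(np.hypot(*d)*1e3,1),'Fresist(tang)',round(-(F[0]*np.sin(a)-F[1]*np.cos(a)),1),'Frad',round(F[0]*np.cos(a)+F[1]*np.sin(a),1))
E
python3 c.py
python3 - <<'E'
from h import *
look('wrist',['wheel_center','crank_knob'])
E
```

```text
clock: 5.77
tcp_pos: [0.5103, -0.038, 0.1513]
tcp_rot: [-0.0, 3.141, -0.001]
ft_force: [-5.6, -0.6, 8.4]
opening: 0.0271
gripper_force: 39.0
clock: 6.6
tcp_pos: [0.5216, -0.0216, 0.1513]
tcp_rot: [0.0, -3.142, -0.0]
ft_force: [-7.1, 3.3, 9.9]
opening: 0.0269
gripper_force: 39.2
ang 134.6 r 58.9 Fresist(tang) 2.7 Frad 7.4
wrist wheel_center [ 0.5637 -0.0615  0.1203] 0.57
wrist crank_knob [ 0.52   -0.0181  0.1421] 0.66
```

```bash
python3 -m creep '[{"tx":-1.5,"ty":1.4,"tz":0,"roll":0,"hand":1},{"tx":-1.5,"ty":1.4,"tz":0,"roll":0,"hand":1},{"tx":-1.5,"ty":1.4,"tz":0,"roll":0,"hand":1},{"tx":-1.5,"ty":1.4,"tz":0,"roll":0,"hand":1},{"tx":-1.5,"ty":1.4,"tz":0,"roll":0,"hand":1},{"tx":-1.7,"ty":1.1,"tz":0,"roll":0,"hand":1},{"tx":-1.7,"ty":1.1,"tz":0,"roll":0,"hand":1},{"tx":-1.7,"ty":1.1,"tz":0,"roll":0,"hand":1},{"tx":-1.7,"ty":1.1,"tz":0,"roll":0,"hand":1},{"tx":-1.7,"ty":1.1,"tz":0,"roll":0,"hand":1}]' 40; python3 c.py
```

```text
clock: 7.58
tcp_pos: [0.5381, -0.0095, 0.1514]
tcp_rot: [-0.0, 3.14, -0.001]
ft_force: [-1.7, -3.0, 6.5]
opening: 0.027
gripper_force: 39.2
ang 114.7 r 59.4 Fresist(tang) 2.8 Frad -2.0
```

Segments 109° and 99° next.

```bash
python3 -m creep '[{"tx":-1.9,"ty":0.7,"tz":0,"roll":0,"hand":1},{"tx":-1.9,"ty":0.7,"tz":0,"roll":0,"hand":1},{"tx":-1.9,"ty":0.7,"tz":0,"roll":0,"hand":1},{"tx":-1.9,"ty":0.7,"tz":0,"roll":0,"hand":1},{"tx":-1.9,"ty":0.7,"tz":0,"roll":0,"hand":1},{"tx":-2,"ty":0.3,"tz":0,"roll":0,"hand":1},{"tx":-2,"ty":0.3,"tz":0,"roll":0,"hand":1},{"tx":-2,"ty":0.3,"tz":0,"roll":0,"hand":1},{"tx":-2,"ty":0.3,"tz":0,"roll":0,"hand":1},{"tx":-2,"ty":0.3,"tz":0,"roll":0,"hand":1}]' 40; python3 c.py
```

```text
clock: 8.42
tcp_pos: [0.5576, -0.0043, 0.1514]
tcp_rot: [-0.0, 3.141, 0.0]
ft_force: [-3.5, 2.1, 6.8]
opening: 0.0273
gripper_force: 39.2
ang 95.2 r 59.5 Fresist(tang) 3.3 Frad 2.4
```

```bash
python3 -m creep '[{"tx":-2,"ty":0,"tz":0,"roll":0,"hand":1},{"tx":-2,"ty":0,"tz":0,"roll":0,"hand":1},{"tx":-2,"ty":0,"tz":0,"roll":0,"hand":1},{"tx":-2,"ty":0,"tz":0,"roll":0,"hand":1},{"tx":-2,"ty":0,"tz":0,"roll":0,"hand":1},{"tx":-2,"ty":-0.4,"tz":0,"roll":0,"hand":1},{"tx":-2,"ty":-0.4,"tz":0,"roll":0,"hand":1},{"tx":-2,"ty":-0.4,"tz":0,"roll":0,"hand":1},{"tx":-2,"ty":-0.4,"tz":0,"roll":0,"hand":1},{"tx":-2,"ty":-0.4,"tz":0,"roll":0,"hand":1}]' 40; python3 c.py
```

```text
clock: 9.25
tcp_pos: [0.5777, -0.0059, 0.1513]
tcp_rot: [-0.001, 3.14, 0.001]
ft_force: [-1.8, 3.9, 6.8]
opening: 0.027
gripper_force: 39.3
ang 75.7 r 59.4 Fresist(tang) 2.7 Frad 3.4
```

```bash
python3 -m creep '[{"tx":-1.9,"ty":-0.7,"tz":0,"roll":0,"hand":1},{"tx":-1.9,"ty":-0.7,"tz":0,"roll":0,"hand":1},{"tx":-1.9,"ty":-0.7,"tz":0,"roll":0,"hand":1},{"tx":-1.9,"ty":-0.7,"tz":0,"roll":0,"hand":1},{"tx":-1.9,"ty":-0.7,"tz":0,"roll":0,"hand":1},{"tx":-1.7,"ty":-1,"tz":0,"roll":0,"hand":1},{"tx":-1.7,"ty":-1,"tz":0,"roll":0,"hand":1},{"tx":-1.7,"ty":-1,"tz":0,"roll":0,"hand":1},{"tx":-1.7,"ty":-1,"tz":0,"roll":0,"hand":1},{"tx":-1.7,"ty":-1,"tz":0,"roll":0,"hand":1}]' 40; python3 c.py
```

```text
clock: 10.08
tcp_pos: [0.5959, -0.0143, 0.1514]
tcp_rot: [-0.001, 3.14, 0.001]
ft_force: [-0.9, 5.4, 5.4]
opening: 0.0274
gripper_force: 39.3
ang 56.2 r 59.2 Fresist(tang) 3.8 Frad 3.9
```

```bash
python3 -m creep '[{"tx":-1.6,"ty":-1.3,"tz":0,"roll":0,"hand":1},{"tx":-1.6,"ty":-1.3,"tz":0,"roll":0,"hand":1},{"tx":-1.6,"ty":-1.3,"tz":0,"roll":0,"hand":1},{"tx":-1.6,"ty":-1.3,"tz":0,"roll":0,"hand":1},{"tx":-1.6,"ty":-1.3,"tz":0,"roll":0,"hand":1},{"tx":-1.3,"ty":-1.6,"tz":0,"roll":0,"hand":1},{"tx":-1.3,"ty":-1.6,"tz":0,"roll":0,"hand":1},{"tx":-1.3,"ty":-1.6,"tz":0,"roll":0,"hand":1},{"tx":-1.3,"ty":-1.6,"tz":0,"roll":0,"hand":1},{"tx":-1.3,"ty":-1.6,"tz":0,"roll":0,"hand":1}]' 40; python3 c.py
```

```text
clock: 10.92
tcp_pos: [0.6106, -0.0289, 0.1514]
tcp_rot: [-0.001, 3.139, 0.001]
ft_force: [1.9, 5.6, 4.9]
opening: 0.0275
gripper_force: 39.2
ang 36.1 r 58.8 Fresist(tang) 3.4 Frad 4.9
```

```bash
python3 -m creep '[{"tx":-1.1,"ty":-1.8,"tz":0,"roll":0,"hand":1},{"tx":-1.1,"ty":-1.8,"tz":0,"roll":0,"hand":1},{"tx":-1.1,"ty":-1.8,"tz":0,"roll":0,"hand":1},{"tx":-1.1,"ty":-1.8,"tz":0,"roll":0,"hand":1},{"tx":-1.1,"ty":-1.8,"tz":0,"roll":0,"hand":1},{"tx":-0.8,"ty":-1.9,"tz":0,"roll":0,"hand":1},{"tx":-0.8,"ty":-1.9,"tz":0,"roll":0,"hand":1},{"tx":-0.8,"ty":-1.9,"tz":0,"roll":0,"hand":1},{"tx":-0.8,"ty":-1.9,"tz":0,"roll":0,"hand":1},{"tx":-0.8,"ty":-1.9,"tz":0,"roll":0,"hand":1}]' 40; python3 c.py
```

```text
clock: 11.75
tcp_pos: [0.6194, -0.0479, 0.1514]
tcp_rot: [-0.0, 3.141, -0.0]
ft_force: [-6.4, 1.8, 9.0]
opening: 0.0272
gripper_force: 39.3
ang 15.4 r 58.6 Fresist(tang) 3.4 Frad -5.7
```

```bash
python3 -m creep '[{"tx":-0.3,"ty":-2,"tz":0,"roll":0,"hand":1},{"tx":-0.3,"ty":-2,"tz":0,"roll":0,"hand":1},{"tx":-0.3,"ty":-2,"tz":0,"roll":0,"hand":1},{"tx":-0.3,"ty":-2,"tz":0,"roll":0,"hand":1},{"tx":-0.3,"ty":-2,"tz":0,"roll":0,"hand":1},{"tx":0.1,"ty":-2,"tz":0,"roll":0,"hand":1},{"tx":0.1,"ty":-2,"tz":0,"roll":0,"hand":1},{"tx":0.1,"ty":-2,"tz":0,"roll":0,"hand":1},{"tx":0.1,"ty":-2,"tz":0,"roll":0,"hand":1},{"tx":0.1,"ty":-2,"tz":0,"roll":0,"hand":1}]' 40; python3 c.py
```

```text
clock: 12.58
tcp_pos: [0.6208, -0.0678, 0.1513]
tcp_rot: [-0.0, 3.14, 0.0]
ft_force: [-0.5, 3.7, 6.0]
opening: 0.027
gripper_force: 39.3
ang -4.2 r 57.9 Fresist(tang) 3.6 Frad -0.8
```

```bash
python3 -m creep '[{"tx":0.3,"ty":-2,"tz":0,"roll":0,"hand":1},{"tx":0.3,"ty":-2,"tz":0,"roll":0,"hand":1},{"tx":0.3,"ty":-2,"tz":0,"roll":0,"hand":1},{"tx":0.3,"ty":-2,"tz":0,"roll":0,"hand":1},{"tx":0.3,"ty":-2,"tz":0,"roll":0,"hand":1},{"tx":0.7,"ty":-1.9,"tz":0,"roll":0,"hand":1},{"tx":0.7,"ty":-1.9,"tz":0,"roll":0,"hand":1},{"tx":0.7,"ty":-1.9,"tz":0,"roll":0,"hand":1},{"tx":0.7,"ty":-1.9,"tz":0,"roll":0,"hand":1},{"tx":0.7,"ty":-1.9,"tz":0,"roll":0,"hand":1}]' 40; python3 c.py
```

```text
clock: 13.42
tcp_pos: [0.6155, -0.0871, 0.1514]
tcp_rot: [-0.0, 3.141, 0.001]
ft_force: [-3.7, 5.4, 8.5]
opening: 0.0272
gripper_force: 39.4
ang -24.2 r 57.5 Fresist(tang) 3.4 Frad -5.6
```

```bash
python3 -m creep '[{"tx":1,"ty":-1.7,"tz":0,"roll":0,"hand":1},{"tx":1,"ty":-1.7,"tz":0,"roll":0,"hand":1},{"tx":1,"ty":-1.7,"tz":0,"roll":0,"hand":1},{"tx":1,"ty":-1.7,"tz":0,"roll":0,"hand":1},{"tx":1,"ty":-1.7,"tz":0,"roll":0,"hand":1},{"tx":1.3,"ty":-1.5,"tz":0,"roll":0,"hand":1},{"tx":1.3,"ty":-1.5,"tz":0,"roll":0,"hand":1},{"tx":1.3,"ty":-1.5,"tz":0,"roll":0,"hand":1},{"tx":1.3,"ty":-1.5,"tz":0,"roll":0,"hand":1},{"tx":1.3,"ty":-1.5,"tz":0,"roll":0,"hand":1}]' 40; python3 c.py
```

```text
clock: 14.25
tcp_pos: [0.6041, -0.1031, 0.1514]
tcp_rot: [-0.0, 3.14, 0.001]
ft_force: [-1.3, 5.8, 8.3]
opening: 0.027
gripper_force: 39.3
ang -43.9 r 57.1 Fresist(tang) 3.3 Frad -5.0
```

```bash
python3 -m creep '[{"tx":1.5,"ty":-1.3,"tz":0,"roll":0,"hand":1},{"tx":1.5,"ty":-1.3,"tz":0,"roll":0,"hand":1},{"tx":1.5,"ty":-1.3,"tz":0,"roll":0,"hand":1},{"tx":1.5,"ty":-1.3,"tz":0,"roll":0,"hand":1},{"tx":1.5,"ty":-1.3,"tz":0,"roll":0,"hand":1},{"tx":1.7,"ty":-1,"tz":0,"roll":0,"hand":1},{"tx":1.7,"ty":-1,"tz":0,"roll":0,"hand":1},{"tx":1.7,"ty":-1,"tz":0,"roll":0,"hand":1},{"tx":1.7,"ty":-1,"tz":0,"roll":0,"hand":1},{"tx":1.7,"ty":-1,"tz":0,"roll":0,"hand":1}]' 40; python3 c.py
```

```text
clock: 15.08
tcp_pos: [0.5891, -0.1139, 0.1514]
tcp_rot: [-0.001, 3.138, 0.002]
ft_force: [10.4, 11.9, 3.2]
opening: 0.0268
gripper_force: 39.1
ang -62.6 r 56.8 Fresist(tang) 14.7 Frad -5.8
```

```bash
python3 -m creep '[{"tx":1,"ty":-0.4,"tz":0,"roll":0,"hand":1},{"tx":1,"ty":-0.4,"tz":0,"roll":0,"hand":1},{"tx":1,"ty":-0.4,"tz":0,"roll":0,"hand":1},{"tx":1,"ty":-0.4,"tz":0,"roll":0,"hand":1},{"tx":1,"ty":-0.4,"tz":0,"roll":0,"hand":1},{"tx":1,"ty":-0.3,"tz":0,"roll":0,"hand":1},{"tx":1,"ty":-0.3,"tz":0,"roll":0,"hand":1},{"tx":1,"ty":-0.3,"tz":0,"roll":0,"hand":1},{"tx":1,"ty":-0.3,"tz":0,"roll":0,"hand":1},{"tx":1,"ty":-0.3,"tz":0,"roll":0,"hand":1}]' 40; python3 c.py
```

```text
clock: 15.92
tcp_pos: [0.5791, -0.1178, 0.1514]
tcp_rot: [-0.001, 3.138, 0.001]
ft_force: [10.8, 7.3, 3.9]
opening: 0.027
gripper_force: 39.2
ang -73.4 r 56.6 Fresist(tang) 12.4 Frad -4.0
```

Next 10°, mid -78°.

```bash
python3 -m creep '[{"tx":1,"ty":-0.2,"tz":0,"roll":0,"hand":1},{"tx":1,"ty":-0.2,"tz":0,"roll":0,"hand":1},{"tx":1,"ty":-0.2,"tz":0,"roll":0,"hand":1},{"tx":1,"ty":-0.2,"tz":0,"roll":0,"hand":1},{"tx":1,"ty":-0.2,"tz":0,"roll":0,"hand":1},{"tx":1,"ty":-0.2,"tz":0,"roll":0,"hand":1},{"tx":1,"ty":-0.2,"tz":0,"roll":0,"hand":1},{"tx":1,"ty":-0.2,"tz":0,"roll":0,"hand":1},{"tx":1,"ty":-0.2,"tz":0,"roll":0,"hand":1},{"tx":1,"ty":-0.2,"tz":0,"roll":0,"hand":1}]' 40; python3 c.py
```

```text
clock: 16.75
tcp_pos: [0.5685, -0.1198, 0.1514]
tcp_rot: [-0.001, 3.14, 0.001]
ft_force: [1.4, 7.3, 6.7]
opening: 0.0272
gripper_force: 39.4
ang -84.5 r 56.6 Fresist(tang) 2.1 Frad -7.1
```

```bash
python3 -m creep '[{"tx":1,"ty":0,"tz":0,"roll":0,"hand":1},{"tx":1,"ty":0,"tz":0,"roll":0,"hand":1},{"tx":1,"ty":0,"tz":0,"roll":0,"hand":1},{"tx":1,"ty":0,"tz":0,"roll":0,"hand":1},{"tx":1,"ty":0,"tz":0,"roll":0,"hand":1},{"tx":1,"ty":0,"tz":0,"roll":0,"hand":1},{"tx":1,"ty":0,"tz":0,"roll":0,"hand":1},{"tx":1,"ty":0,"tz":0,"roll":0,"hand":1},{"tx":1,"ty":0,"tz":0,"roll":0,"hand":1},{"tx":1,"ty":0,"tz":0,"roll":0,"hand":1}]' 40; python3 c.py
python3 -m creep '[{"tx":1,"ty":0.2,"tz":0,"roll":0,"hand":1},{"tx":1,"ty":0.2,"tz":0,"roll":0,"hand":1},{"tx":1,"ty":0.2,"tz":0,"roll":0,"hand":1},{"tx":1,"ty":0.2,"tz":0,"roll":0,"hand":1},{"tx":1,"ty":0.2,"tz":0,"roll":0,"hand":1},{"tx":1,"ty":0.3,"tz":0,"roll":0,"hand":1},{"tx":1,"ty":0.3,"tz":0,"roll":0,"hand":1},{"tx":1,"ty":0.3,"tz":0,"roll":0,"hand":1},{"tx":1,"ty":0.3,"tz":0,"roll":0,"hand":1},{"tx":1,"ty":0.3,"tz":0,"roll":0,"hand":1}]' 40; python3 c.py
```

```text
clock: 17.58
tcp_pos: [0.5578, -0.1199, 0.1513]
tcp_rot: [-0.001, 3.141, 0.001]
ft_force: [-4.4, 6.7, 9.1]
opening: 0.027
gripper_force: 39.7
ang -95.2 r 56.6 Fresist(tang) -5.0 Frad -6.3
clock: 18.42
tcp_pos: [0.5477, -0.1179, 0.1513]
tcp_rot: [-0.0, 3.141, -0.001]
ft_force: [-2.8, 1.0, 8.2]
opening: 0.0269
gripper_force: 39.7
ang -105.7 r 56.5 Fresist(tang) -3.0 Frad -0.2
```

```bash
python3 -m creep '[{"tx":0.9,"ty":0.4,"tz":0,"roll":0,"hand":1},{"tx":0.9,"ty":0.4,"tz":0,"roll":0,"hand":1},{"tx":0.9,"ty":0.4,"tz":0,"roll":0,"hand":1},{"tx":0.9,"ty":0.4,"tz":0,"roll":0,"hand":1},{"tx":0.9,"ty":0.4,"tz":0,"roll":0,"hand":1},{"tx":0.9,"ty":0.4,"tz":0,"roll":0,"hand":1},{"tx":0.9,"ty":0.4,"tz":0,"roll":0,"hand":1},{"tx":0.9,"ty":0.4,"tz":0,"roll":0,"hand":1},{"tx":0.9,"ty":0.4,"tz":0,"roll":0,"hand":1},{"tx":0.9,"ty":0.4,"tz":0,"roll":0,"hand":1}]' 40; python3 c.py
```

```text
clock: 19.25
tcp_pos: [0.5393, -0.1148, 0.1514]
tcp_rot: [0.0, 3.14, -0.003]
ft_force: [2.0, -6.5, 6.2]
opening: 0.0268
gripper_force: 39.7
ang -114.8 r 56.5 Fresist(tang) 4.5 Frad 5.1
```

```bash
python3 -m creep '[{"tx":0.9,"ty":0.4,"tz":0,"roll":0,"hand":1},{"tx":0.9,"ty":0.4,"tz":0,"roll":0,"hand":1},{"tx":0,"ty":0,"tz":0,"roll":0,"hand":1},{"tx":0,"ty":0,"tz":0,"roll":0,"hand":1},{"tx":0,"ty":0,"tz":0,"roll":0,"hand":1},{"tx":0,"ty":0,"tz":0,"roll":0,"hand":1},{"tx":0,"ty":0,"tz":0,"roll":0,"hand":1},{"tx":0,"ty":0,"tz":0,"roll":0,"hand":1},{"tx":0,"ty":0,"tz":0,"roll":0,"hand":0.9},{"tx":0,"ty":0,"tz":0,"roll":0,"hand":0.7}]' 40; python3 c.py
python3 -m creep '[{"tx":0,"ty":0,"tz":0,"roll":0,"hand":0.6},{"tx":0,"ty":0,"tz":0,"roll":0,"hand":0.5},{"tx":0,"ty":0,"tz":0,"roll":0,"hand":0.3},{"tx":0,"ty":0,"tz":0,"roll":0,"hand":0.2},{"tx":0,"ty":0,"tz":0,"roll":0,"hand":0.2},{"tx":0,"ty":0,"tz":-10,"roll":0,"hand":0.2},{"tx":0,"ty":0,"tz":-20,"roll":0,"hand":0.2},{"tx":0,"ty":0,"tz":-20,"roll":0,"hand":0.2},{"tx":0,"ty":0,"tz":-20,"roll":0,"hand":0.2},{"tx":0,"ty":0,"tz":-20,"roll":0,"hand":0.2}]' 40
python3 - <<'E'
from h import *
p=look('wrist',['wheel_center','crank_knob','dial_grip']);cv2.imwrite('pics/w2.png',p['image'])
p=look('top',['wheel_center','crank_knob','dial_grip'])
p=look('scene',['wheel_center','crank_knob','dial_grip'])
show()
E
```

```text
clock: 20.08
tcp_pos: [0.5374, -0.1138, 0.1513]
tcp_rot: [0.0, 3.14, -0.003]
ft_force: [-1.6, -5.3, 7.7]
opening: 0.0271
gripper_force: 39.7
ang -117.0 r 56.5 Fresist(tang) 1.0 Frad 5.5
clock: 20.92
tcp_pos: [0.5369, -0.113, 0.2421]
tcp_rot: [-0.0, 3.141, -0.0]
ft_force: [0.8, -0.0, 0.0]
opening: 0.0682
gripper_force: 0.0
wrist wheel_center [ 0.5642 -0.0621  0.1202] 0.87
wrist wheel_center [ 0.5781 -0.0108 -0.    ] 0.59
wrist crank_knob [ 0.5385 -0.1145  0.1447] 0.93
wrist dial_grip [0.6205 0.1051 0.1238] 0.76
top wheel_center [ 0.5602 -0.0589  0.1125] 0.64
top crank_knob [ 0.5394 -0.1148  0.1442] 0.9
top crank_knob [ 0.3842 -0.488  -0.0055] 0.43
top dial_grip [0.6177 0.1016 0.1276] 0.78
top dial_grip [ 5.776e-01 -1.140e-02 -3.000e-04] 0.4
scene wheel_center [ 0.5636 -0.0615  0.1179] 0.57
scene wheel_center [7.716e-01 2.570e-02 5.000e-04] 0.49
scene crank_knob [0.6175 0.1039 0.1266] 0.24
scene dial_grip [0.6185 0.1015 0.1268] 0.7
t 21.52 tcp [ 0.537  -0.1131  0.24  ] F [0.  0.5 0. ] op 0.0686 gf 0.0
[[-1.0, -0.0, -0.001], [-0.0, 1.0, 0.0], [0.001, 0.0, -1.0]]
```

View pics/w2.png

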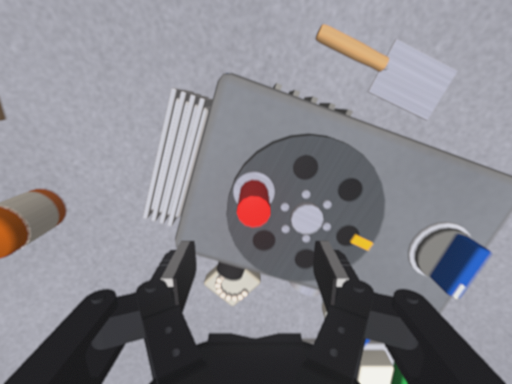

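```bash
python3 -m creep '[{"tx":-11.7,"ty":31,"tz":0,"roll":0,"hand":0.2},{"tx":-11.7,"ty":31,"tz":0,"roll":0,"hand":0.2},{"tx":-11.7,"ty":31,"tz":0,"roll":0,"hand":0},{"tx":-11.7,"ty":31,"tz":0,"roll":0,"hand":0},{"tx":-11.7,"ty":31,"tz":0,"roll":0,"hand":0},{"tx":-11.7,"ty":31,"tz":0,"roll":0,"hand":0},{"tx":-11.7,"ty":31,"tz":0,"roll":0,"hand":0},{"tx":0,"ty":0,"tz":0,"roll":6.7,"hand":0},{"tx":0,"ty":0,"tz":0,"roll":6.7,"hand":0},{"tx":0,"ty":0,"tz":0,"roll":6.6,"hand":0}]' 40
python3 - <<'E'
from h import *
p=look('wrist',['wheel_center','dial_grip','crank_knob']);cv2.imwrite('pics/w3.png',p['image'])
show();print(np.round(readout.observe()['joint_positions'],2))
# rectify top plane z=.137 of the bar into world image
K=np.array([[p['fx'],0,p['cx']],[0,p['fy'],p['cy']],[0,0,1]]);R=np.array(p['R']);t=np.array(p['t'])
im=p['image'].astype(int);m=((im[:,:,0]>im[:,:,2]+50)&(im[:,:,0]>100)).astype(np.uint8)
n,l,s,c=cv2.connectedComponentsWithStats(m)
for i in range(1,n):
    if s[i,4]<100: continue
    v,u=np.nonzero(l==i)
    d=np.linalg.inv(K)@np.array([u,v,np.ones(len(u))]);d=R.T@d;o=-R.T@t
    P=(o[:,None]+d*((.137-o[2])/d[2]))[:2].T*1e3
    print(s[i],cv2.minAreaRect(P.astype(np.float32)))
E
```

```text
clock: 22.35
tcp_pos: [0.6189, 0.1046, 0.2398]
tcp_rot: [-0.552, -3.092, 0.001]
ft_force: [0.7, -0.0, -0.4]
opening: 0.0856
gripper_force: 0.0
wrist wheel_center [ 0.5654 -0.0615  0.121 ] 0.73
wrist dial_grip [0.621  0.103  0.1248] 0.66
t 22.55 tcp [0.6189 0.1038 0.2402] F [-0.1  0.  -0. ] op 0.0852 gf 0.0
[[-0.941, 0.338, -0.0], [0.338, 0.941, -0.0], [0.0, -0.0, -1.0]]
[ 0.04  0.26  1.32 -0.    1.56 -1.18]
[245 161  17  67 998] ((615.2028198242188, 104.837646484375), (14.574888229370117, 62.89201354980469), 70.16291046142578)
[ 219  279   40   37 1091] ((716.0765380859375, 50.89268493652344), (43.120304107666016, 40.69940185546875), 19.42087173461914)
[239 321  31  18 303] ((762.9620971679688, 50.914146423339844), (21.294015884399414, 29.920040130615234), 3.5780344009399414)
```

View pics/w3.png

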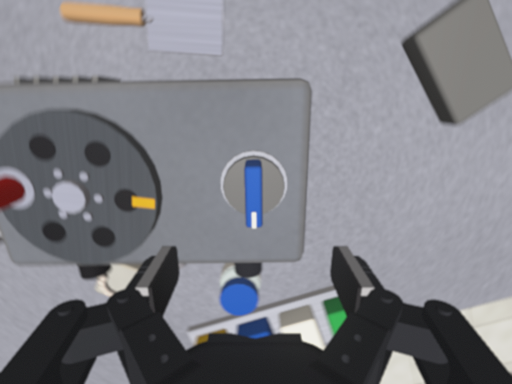

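```bash
python3 -m creep '[{"tx":0,"ty":0,"tz":15,"roll":0,"hand":0},{"tx":0,"ty":0,"tz":25,"roll":0,"hand":0},{"tx":0,"ty":0,"tz":25,"roll":0,"hand":0},{"tx":0,"ty":0,"tz":25,"roll":0,"hand":0},{"tx":0,"ty":0,"tz":15,"roll":0,"hand":0},{"tx":0,"ty":0,"tz":7,"roll":0,"hand":0.3},{"tx":0,"ty":0,"tz":0,"roll":0,"hand":0.6},{"tx":0,"ty":0,"tz":0,"roll":0,"hand":1},{"tx":0,"ty":0,"tz":0,"roll":0,"hand":1},{"tx":0,"ty":0,"tz":0,"roll":0,"hand":1}]' 40
python3 -m creep '[{"tx":0,"ty":0,"tz":0,"roll":0,"hand":1},{"tx":0,"ty":0,"tz":0,"roll":0,"hand":1},{"tx":0,"ty":0,"tz":0,"roll":0,"hand":1},{"tx":0,"ty":0,"tz":0,"roll":0,"hand":1},{"tx":0,"ty":0,"tz":0,"roll":0,"hand":1},{"tx":0,"ty":0,"tz":0,"roll":0,"hand":1},{"tx":0,"ty":0,"tz":0,"roll":0,"hand":1},{"tx":0,"ty":0,"tz":0,"roll":0,"hand":1},{"tx":0,"ty":0,"tz":0,"roll":0,"hand":1},{"tx":0,"ty":0,"tz":0,"roll":0,"hand":1}]' 40
```

```text
clock: 23.38
tcp_pos: [0.6194, 0.1039, 0.1296]
tcp_rot: [0.544, 3.092, 0.0]
ft_force: [0.6, 0.2, -0.1]
opening: 0.0252
gripper_force: 0.0
clock: 24.22
tcp_pos: [0.6193, 0.1036, 0.1296]
tcp_rot: [0.545, 3.092, -0.0]
ft_force: [-2.5, -3.7, 6.4]
opening: 0.0153
gripper_force: 40.9
```

Gripped the dial bar; next is a 57° clockwise turn.

```bash
python3 -m creep '[{"tx":0,"ty":0,"tz":0,"roll":5.7,"hand":1},{"tx":0,"ty":0,"tz":0,"roll":5.7,"hand":1},{"tx":0,"ty":0,"tz":0,"roll":5.7,"hand":1},{"tx":0,"ty":0,"tz":0,"roll":5.7,"hand":1},{"tx":0,"ty":0,"tz":0,"roll":5.7,"hand":1},{"tx":0,"ty":0,"tz":0,"roll":5.7,"hand":1},{"tx":0,"ty":0,"tz":0,"roll":5.7,"hand":1},{"tx":0,"ty":0,"tz":0,"roll":5.7,"hand":1},{"tx":0,"ty":0,"tz":0,"roll":5.7,"hand":1},{"tx":0,"ty":0,"tz":0,"roll":5.7,"hand":1}]' 40
python3 -m creep '[{"tx":0,"ty":0,"tz":0,"roll":0,"hand":1},{"tx":0,"ty":0,"tz":0,"roll":0,"hand":1},{"tx":0,"ty":0,"tz":0,"roll":0,"hand":1},{"tx":0,"ty":0,"tz":0,"roll":0,"hand":1},{"tx":0,"ty":0,"tz":0,"roll":0,"hand":0.7},{"tx":0,"ty":0,"tz":0,"roll":0,"hand":0.5},{"tx":0,"ty":0,"tz":0,"roll":0,"hand":0.2},{"tx":0,"ty":0,"tz":0,"roll":0,"hand":0},{"tx":0,"ty":0,"tz":0,"roll":0,"hand":0},{"tx":0,"ty":0,"tz":0,"roll":0,"hand":0}]' 40
python3 -m creep '[{"tx":0,"ty":0,"tz":-10,"roll":0,"hand":0},{"tx":0,"ty":0,"tz":-20,"roll":0,"hand":0},{"tx":0,"ty":0,"tz":-20,"roll":0,"hand":0},{"tx":0,"ty":0,"tz":-20,"roll":0,"hand":0},{"tx":0,"ty":0,"tz":-20,"roll":0,"hand":0},{"tx":0,"ty":0,"tz":-20,"roll":0,"hand":0},{"tx":0,"ty":0,"tz":0,"roll":0,"hand":0},{"tx":0,"ty":0,"tz":0,"roll":0,"hand":0},{"tx":0,"ty":0,"tz":0,"roll":0,"hand":0},{"tx":0,"ty":0,"tz":0,"roll":0,"hand":0}]' 40
python3 - <<'E'
from h import *
p=look('wrist',['wheel_center','dial_grip','crank_knob']);cv2.imwrite('pics/w4.png',p['image'])
look('top',['wheel_center','crank_knob'])
K=np.array([[p['fx'],0,p['cx']],[0,p['fy'],p['cy']],[0,0,1]]);R=np.array(p['R']);t=np.array(p['t'])
im=p['image'].astype(int);m=((im[:,:,0]>im[:,:,2]+50)&(im[:,:,0]>100)).astype(np.uint8)
n,l,s,c=cv2.connectedComponentsWithStats(m)
for i in range(1,n):
    if s[i,4]<100: continue
    v,u=np.nonzero(l==i)
    d=np.linalg.inv(K)@np.array([u,v,np.ones(len(u))]);d=R.T@d;o=-R.T@t
    P=(o[:,None]+d*((.137-o[2])/d[2]))[:2].T*1e3
    print(s[i],cv2.minAreaRect(P.astype(np.float32)))
E
```

```text
clock: 25.05
tcp_pos: [0.6188, 0.1031, 0.1295]
tcp_rot: [1.961, 2.453, -0.002]
ft_force: [-7.6, -8.1, 9.3]
opening: 0.0152
gripper_force: 41.4
clock: 25.88
tcp_pos: [0.619, 0.1039, 0.1283]
tcp_rot: [1.955, 2.459, -0.0]
ft_force: [0.4, -0.2, 1.0]
opening: 0.0842
gripper_force: 0.0
clock: 26.72
tcp_pos: [0.6186, 0.1039, 0.2375]
tcp_rot: [-1.955, -2.458, 0.002]
ft_force: [0.2, 0.2, 0.1]
opening: 0.0852
gripper_force: 0.0
wrist wheel_center [ 0.5638 -0.0609  0.1218] 0.59
wrist dial_grip [0.6208 0.1048 0.1242] 0.9
wrist crank_knob [ 0.5373 -0.1147  0.143 ] 0.67
top crank_knob [ 0.5372 -0.1143  0.1448] 0.87
[246 166  17  63 960] ((617.66064453125, 105.52601623535156), (14.659626960754395, 58.98675537109375), 13.492592811584473)
[349 243  31  30 518] ((736.5753784179688, 74.03768920898438), (18.621816635131836, 39.53956604003906), 61.824119567871094)
[ 402  256   67   42 1913] ((811.2971801757812, 64.0706558227539), (57.86854553222656, 39.07107925415039), 0.0325649157166481)
```

View pics/w4.png

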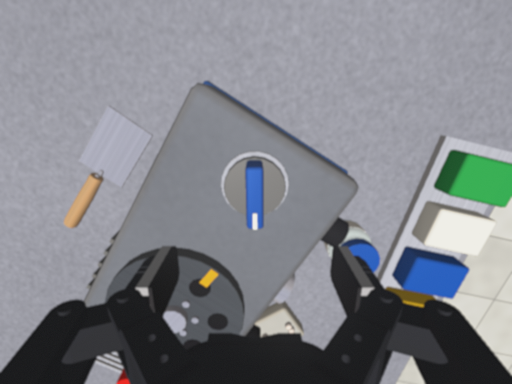

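The picture shows the bar (254,193) turned with the hand. Its angle went from 70.2° to 13.5°, which is 0.99 rad clockwise and so two clicks. The wheel hasn't moved: the knob is still at (0.537, -0.114). The gripper is open and clear of everything, so I'm handing in.

```bash
python3 -c "
from cell import hand_in
print(hand_in())"
```

```text
the job is handed in; nothing more can be done
None
```

I handed the job in with the flywheel parked about 0.55–0.6 rad past its peak by feel, the bleed dial turned 0.99 rad clockwise (two clicks), and the gripper open and clear. The clock stood at about 27 s of the 72 s allowed, and the hand-in gave no verdict.

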